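Shut the stone drawer and hold the loupe over the ring in the ball vise

ROBOT

A 7-joint arm with a two-finger parallel gripper is mounted at the origin on the work surface. World frame = base frame: x ahead of the robot, y to its left, z up, the work surface at z = 0. Lengths are in m, angles in rad, forces in N, time in s.
With the tool pointing down it reaches from about 0.425 to 0.925 m from the base axis. Payload 6.8 kg.
Tool frame: the origin (TCP) lies between the finger pads; the fingertips stand 17 mm ahead of it and the grasp point (between the pads) lies 2 mm behind it; z points along the fingers, y is the direction in which the jaws open and shut (so a half turn about z gives the same grasp; the last joint's range is limited). The gripper opens to 85 mm and grips with 20 to 120 N. Pads are 22 mm wide; open, the fingers measure 114 mm over their backs; the gripper's body (76 mm by 85 mm) begins 54 mm behind the grasp point. The pads swing forward as they close: fully open they stand 13 mm farther back than shut.
Start: joints at [1.139, 0.477, 0.022, 1.555, -0.011, 1.109, -0.083], TCP at [0.215, -0.64, 0.248] pointing down, gripper open.
Joint ranges: [-2.96, 2.96], [-0.34, 2.1], [-1.41, 1.46], [0.24, 2.44], [-1.37, 4.51], [0.17, 1.92], [-2.96, 2.96]. Speed limits (rad/s): [2.39, 2.39, 3.14, 3.14, 3.14, 3.14, 3.14].

INTERFACE

Orientations are given as a unit quaternion [w, x, y, z].
In Python, from station import bot gives the robot as it stands. The module is installed in compiled form; this text tells all that it offers.
- The arm moves only by the tool carry_out, never from a script. Its argument "moves" is a list of rows, each a list of 3 entries, a list of its own where there are three numbers: the turn, a rotation vector about the tool's x, y, z in degrees, then the shift along the tool's x, y, z in cm, then the finger opening in cm, from 0 to 8.54. A call has 1 to 5 rows; each row is the pose to reach, as a shift and turn from the pose commanded when the call began, along the tool's axes at that moment; what a row does not reach only later rows make up. A row lasts 1/8 s, in which the tool goes at most 62.5 mm and 10.7 degrees, less where a joint would pass 70% of its speed; a pose out of reach is approached as far as the arm can. A call with a gripper value outside its range is refused whole. The fingers move at their own pace and stop on an object; "newtons" is the grip in N (left out, the last holds). Time passes only in rows, so rows that repeat a pose let the fingers close. It gives the time, the measured TCP pose, the force and the opening at its end, in the units of the state.
- bot.get_obs(): the state, without advancing time (a new reading comes with each control period).
- bot.read_camera(name): name is "side" or "top"; returns the picture (400x640x3 uint8, red, green, blue); there is no depth.
- bot.camera_info(name): a dict with "vertical_fov" (degrees; the focal length in pixels is half the picture's height over the tangent of half this angle, whatever the lens; pixels are square), "cx", "cy" (the principal point, pixels), "position" and "attitude" of the camera in the world. Camera axes: x right, y up, looking along -z (the intrinsics and any distortion apply to the point x, -y, -z); pixel columns grow to the right and rows downward; lengths in m; the calibration is good to about 2 mm. A picture is of the moment at which its call begins. camera_info takes no time and is no camera call.
- bot.hand_in(): hands the job in, once; it reports no verdict.
Trained networks look in the newest picture that a camera, given by its name, has taken for a name from the list of things; names that differ only in an ending like _2 or _b are one class to them, and where a whole thing is asked for, a point or a joint stands for the part that bears it (a point fixed in the world has none). Each returns a list of dicts, best first, with "score" (0 to 1); they miss things now and then, are a little off and sometimes report something else, mostly with a low value. They report only what shows in the picture. A call takes as long as a camera call. They do not tell look-alikes from the thing itself.
- bot.silhouettes(label, camera): "region" (400x640 bool, what is visible of it) and "location" ([column, row] in pixels, amid what is visible of it).
The state is a dict: "t": time; "q": joint angles; "joint_vel": joint speeds; "joint_torque": joint torques, N m; "eef_pos": TCP position; "tool_rot": TCP orientation; "contact_force": force on the tool from outside, world axes, zero at the start; "torque": the same for the moment, N m; "gripper_width": opening from 0.0 (shut) to 1.0 (fully open).
Only numpy, scipy, OpenCV 4.12 (cv2) and the standard library are available. Lean on these libraries where they do the work, as an engineer would, in place of code of your own. Each camera call takes 0.05 s, during which the arm holds its last target. There are 200 camera calls.

TASK

The open top drawer of the bench chest crowds the ball vise, so first push it fully home until its catch seats. Then pick up the loupe by its handle, carry it over the tops of the standing doming punches and hold it still and level above the ring clamped in the vise, the lens centred on the stone and about 30 mm above it (its focus), touching neither ring nor vise. Finish while still holding it there; leave everything else on the bench undisturbed.

Things in the scene. Friction and masses are not known exactly. Their poses are not given: they have to be found in the camera images.
- chest_drawer (a joint): top drawer of the small dark wooden bench chest (chest 200 mm deep, 260 mm wide, 190 mm high, fixed to the bench; the three drawers below stay shut). Value in m: 0 = fully home, grows as it is pulled out (at most 0.125). It slides level with little friction (about 1 N) and, like any catch drawer, resists with about 4 N from 12 mm before home until a sprung ball snaps it in over the last 5 mm; once home it stays, let go short of the snap it springs back out a little
- drawer_knob (a point): centre of the outer face of the brass knob (15 mm across, sticking out 17 mm) in the middle of that drawer's 39 mm high front, 31 mm below the chest's top. Its own x axis points into the chest, the way the drawer closes; the drawer opens along -x; z is up
- loupe_grip (a point): the place to hold the loupe, 75 mm from the lens centre along its straight black handle, half-way up. Handle: flat-sided, 12 mm wide, 14 mm high, 88 mm long (it spans 33 to 121 mm from the lens centre). Own x axis points along the handle to the lens, z is up as the loupe lies flat on the bench. Whole loupe 50 to 90 g, 143 mm long
- loupe_lens (a point): centre of the loupe's round lens, in the middle of its thickness (lens 36 mm across in a dark steel rim 44 mm across and 14 mm thick, so the rim's underside lies 7 mm below this point). Same axes as loupe_grip: z is the lens axis
- stone_top (a point): middle of the flat top of the green stone (12 mm across) of the ring clamped upright in the jaws of the steel ball vise (fixed; ball 88 mm across on a rubber ring 108 mm across; jaws 48 mm wide, top 109 mm above the bench; the stone's top is the highest point, 128 mm above the bench). z is up
- chest: the bench chest itself, fixed; origin at the centre of its underside, its front 100 mm from there along its own -x
- ball_vise: the ball vise with the ring, fixed; origin at the centre of its underside on the bench, straight below the stone
- punch_stand: wooden block 176 x 58 x 34 mm with two rows of six upright steel doming punches, the tallest reaching 104 mm above the bench; stands loose between loupe and vise; origin at the centre of its underside, x along its length
- pliers: small pliers with black handles, about 160 x 45 x 12 mm, lying near the loupe; origin near their middle on the bench, x along them to the tips
- mug: red mug, 82 mm across, 98 mm high, handle on its +y side; origin at the centre of its underside
- doming_block: steel cube of 60 mm with round hollows; origin at the centre of its underside
- hammer: small hammer lying on the bench, 230 mm long; origin on the bench under it, x along the handle towards the head
- jar: small amber glass jar with a steel lid, 60 mm across, 62 mm high; origin at the centre of its underside
There are look-alikes about, which are no part of the job. What is shaped like the part that bears loupe_grip but orange or red is not meant.

How it is judged:
On the way, in this order (a step that is already met when the one before it is completed fails the run):
1. the chest's top drawer is fully home in its catch (value of joint chest_drawer below 0.003 m), for 0.2 s.
2. the loupe is lifted above the tops of the punches, in the gripper (height (world z) of loupe_lens above 0.12 m and contact force between the fingers and loupe above 0.5 N), for 0.2 s.
At the end, for the whole second after the job is handed in: The drawer is home (within 3 mm); the loupe is held by the gripper alone, still, touching neither vise nor chest, its lens centre within 10 mm sideways of the stone's middle, 20 to 40 mm above the stone's top, and level within 0.2 rad (value of joint chest_drawer below 0.003 m and horizontal distance between loupe_lens and stone_top below 0.01 m and z of loupe_lens in the frame of stone_top between 0.02 and 0.04 m and angle between the z axis of loupe_lens and the z axis of stone_top, either way round below 0.2 rad and contact force between the fingers and loupe above 0.5 N and contact force between loupe and ball_vise below 0.05 N and contact force between loupe and chest below 0.05 N and linear speed of loupe below 0.02 m/s and angular speed of loupe below 0.3 rad/s); the arm keeps its last pose, push and grip.
It fails at once if the loupe touches the ring or the vise (contact force between loupe and ball_vise above 0.3 N).
It fails at once if the punch stand is shifted by more than 15 mm or tipped (distance of punch_stand from where it was at the start of the episode above 0.015 m or angle between punch_stand's own z axis and vertical above 0.2 rad).
It fails at once if the pliers, hammer, mug, jar or doming block is shifted by more than 20 mm or tipped (distance of any of pliers, hammer, mug, jar, doming_block from where it was at the start of the episode above 0.02 m or angle between any of mug, jar's own z axis and vertical above 0.3 rad).
It also fails if it takes over 58 s, if anything falls off the work surface, if the arm or the gripper's body presses on something with over 40 N, if the wrist force passes 120 N, or if a joint passes its speed limit or range.

## Working session

There is one attempt and no reset: what is moved stays moved. The work goes in short steps, Python scripts to look and compute and a tool call to move; the robot and the scene stay as the last step left them, time stands still between calls to the robot, and variables do not carry over. Pictures are saved under pics/ and viewed, about 8 in all and at most 12, crops included, and the job is handed in when it is done.

Besides the shell and the picture viewer there is one more tool, called as name([rows], argument=value, ...), one row to a line, values as JSON. carry_out: Moves the arm, as the interface text tells. Its arguments: {"type":"object","properties":{"moves":{"type":"array"},"newtons":{"type":"number"}},"required":["moves"]}

```bash
mkdir -p pics
python3 - <<'E'
from station import bot
import cv2,numpy as np
for c in ("side","top"):
    print(c,bot.camera_info(c))
    im=bot.read_camera(c); cv2.imwrite(f"pics/{c}0.png",im[:,:,::-1])
    for l in ("loupe_grip","chest_drawer","ball_vise","punch_stand","chest","pliers","mug","hammer","jar","doming_block","loupe_lens","drawer_knob"):
        try: print(l,[(round(float(d["score"]),2),np.round(d["location"]).tolist(),int(d["region"].sum())) for d in bot.silhouettes(l,c)])
        except Exception as e: print(l,e)
print(bot.get_obs())
E
```

```text
side {'vertical_fov': 54.28827565411809, 'cx': 315.1934279591484, 'cy': 195.76615684344546, 'position': array([0.03044469, 0.89062288, 0.73774093]), 'attitude': array([-0.22600477, -0.12917541,  0.47221884,  0.8421668 ])}
loupe_grip [(0.92, [331.0, 288.0], 454), (0.74, [385.0, 215.0], 213), (0.69, [424.0, 192.0], 139), (0.57, [336.0, 193.0], 271)]
chest_drawer [(0.83, [260.0, 230.0], 1236)]
ball_vise [(0.91, [292.0, 225.0], 398), (0.51, [261.0, 229.0], 1116)]
punch_stand [(0.79, [323.0, 220.0], 1677), (0.43, [288.0, 226.0], 408)]
chest [(0.93, [220.0, 285.0], 17277)]
pliers [(0.56, [371.0, 181.0], 166)]
mug [(0.77, [253.0, 199.0], 986)]
hammer [(0.88, [310.0, 171.0], 311)]
jar []
doming_block [(0.69, [301.0, 188.0], 386)]
loupe_lens [(0.64, [336.0, 193.0], 226), (0.59, [334.0, 285.0], 420), (0.49, [384.0, 214.0], 163), (0.46, [423.0, 193.0], 122)]
drawer_knob [(0.92, [262.0, 230.0], 1218)]
top {'vertical_fov': 50.29011944766539, 'cx': 320.9869424864509, 'cy': 199.37668495933778, 'position': array([0.45541633, 0.040841  , 1.2539979 ]), 'attitude': array([ 0.7123428 ,  0.01511435, -0.0
[... 756 characters left out ...]
[]
{'t': 1.3, 'q': array([ 1.13893458,  0.47700536,  0.02238048,  1.55536876, -0.01148946,
        1.10929768, -0.08307337]), 'joint_vel': array([-0.00076255,  0.00076958,  0.00078673, -0.00064787,  0.00071043,
       -0.00020104, -0.00045558]), 'joint_torque': array([ 6.72677306e-04, -5.96330309e+01,  1.60586435e+00, -2.81548780e+01,
        1.24291723e-02,  1.56104325e-03,  3.40143811e-05]), 'eef_pos': array([ 0.2147678 , -0.63995599,  0.24831715]), 'tool_rot': array([2.23108036e-05, 9.86923632e-01, 1.61188533e-01, 1.23008380e-05]), 'contact_force': array([ 0.20693352, -0.93824256,  0.55152408]), 'torque': array([ 0.04741848, -0.01523013, -0.00911064]), 'gripper_width': 0.9997181099403313}
```

View pics/top0.png

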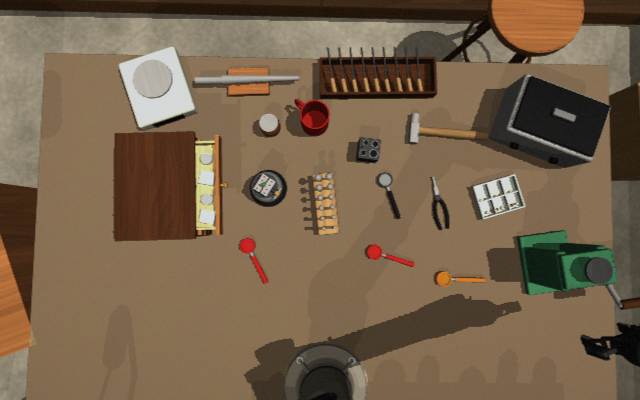

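View pics/side0.png

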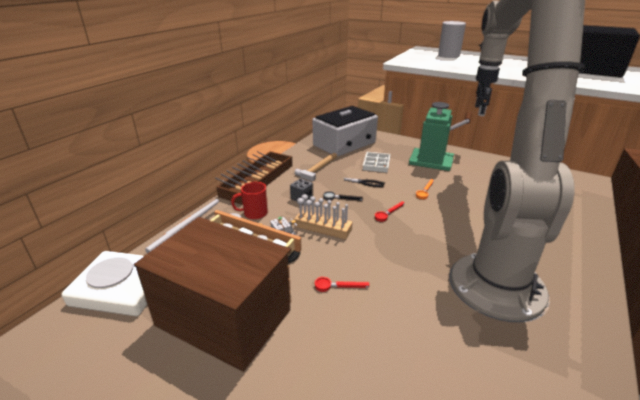

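```bash
cat > h.py <<'E'
import numpy as np,cv2
from scipy.spatial.transform import Rotation as R
from station import bot
def cam(c):
    i=bot.camera_info(c); f=200/np.tan(np.radians(i["vertical_fov"])/2)
    return i,f,R.from_quat(np.array(i["attitude"])[[1,2,3,0]]),np.array(i["position"])
def ray(c,px):
    i,f,r,p=cam(c); return p,r.apply([(px[0]-i["cx"])/f,-(px[1]-i["cy"])/f,-1])
def at(c,px,z):
    p,d=ray(c,px); return p+d*(z-p[2])/d[2]
def proj(c,X):
    i,f,r,p=cam(c); v=r.inv().apply(np.array(X)-p); return np.array([i["cx"]+f*v[0]/-v[2],i["cy"]-f*v[1]/-v[2]])
def tool(o=None):
    o=o or bot.get_obs(); return np.array(o["eef_pos"]),R.from_quat(np.array(o["tool_rot"])[[1,2,3,0]])
E
python3 - <<'E'
from h import *
np.set_printoptions(precision=4,suppress=True)
im=cv2.imread("pics/top0.png")
a=cv2.resize(im[165:225,360:420],(400,400),interpolation=cv2.INTER_CUBIC)
b=cv2.resize(im[160:220,235:295],(400,400),interpolation=cv2.INTER_CUBIC)
c=cv2.resize(im[120:245,180:235],(176,400),interpolation=cv2.INTER_CUBIC)
cv2.imwrite("pics/crop.png",np.hstack([a,b[:,:,:]]))
for cn in("top","side"):
    m=cv2.imread(f"pics/{cn}0.png").astype(int)
    g=(m[:,:,1]>m[:,:,2]+25)&(m[:,:,1]>m[:,:,0]+10)
    n,l,s,ce=cv2.connectedComponentsWithStats(g.astype('uint8'))
    print(cn,[(s[k,4],ce[k]) for k in range(1,n) if s[k,4]<200])
for n,px,z in[("lens",(385,180),.007),("handle end",(397.5,216),.007),("knob",(226,184),.159),("stone",(266,186),.128),("chestFR",(196,132),.19),("chestFL",(196,239),.19),("chestBR",(115,133),.19),("front drawer",(221,136),.178),("front d2",(221,234),.178),("stand",(324,205),.05),("pliers tip",(433,178),.006),("pliers",(440,205),.006),("dom",(369,150),.06),("mug",(315,117),.098),("jar",(268,125),.062)]:
    print(n,at("top",px,z))
for p in(( .2,.2,0),): print(proj("top",p))
E
```

```text
top [(np.int32(10), array([263.2, 184. ])), (np.int32(1), array([560., 279.]))]
side [(np.int32(4), array([279.5, 217.5]))]
lens [ 0.5919 -0.169   0.007 ]
handle end [ 0.4864 -0.2065  0.007 ]
knob [0.5578 0.2663 0.159 ]
stone [0.5572 0.1671 0.128 ]
chestFR [0.6848 0.3388 0.19  ]
chestFL [0.4171 0.3299 0.19  ]
chestBR [0.6783 0.5403 0.19  ]
front drawer [0.6783 0.2786 0.178 ]
front d2 [0.43   0.2712 0.178 ]
stand [0.5131 0.0109 0.05  ]
pliers tip [ 0.6004 -0.3116  0.006 ]
pliers [ 0.5208 -0.3322  0.006 ]
dom [ 0.6707 -0.1141  0.06  ]
mug [0.7527 0.0404 0.098 ]
jar [0.7363 0.1729 0.062 ]
[256.6204 312.8318]
```

View pics/crop.png

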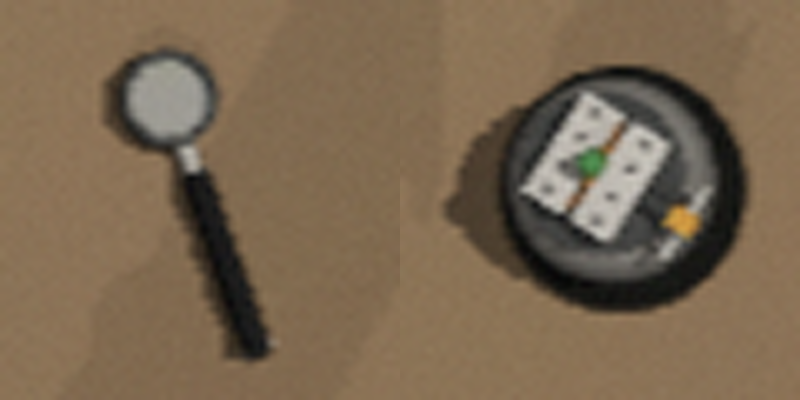

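```bash
cat >> h.py <<'E'
def shift(P,o=None):
    p,r=tool(o); return np.round(r.inv().apply(np.array(P)-p)*100,2)
E
python3 - <<'E'
from h import *
np.set_printoptions(precision=4,suppress=True)
L=at("top",(384.8,179.1),.007);H=at("top",(398.1,217.5),.007);S=at("top",(263.25,184),.128)
d=(H-L)/np.linalg.norm(H-L)
print("lens",L,"end",H,np.linalg.norm(H-L),"yaw",np.degrees(np.arctan2(-d[1],-d[0])),"grip",L+.075*d,"stone",S, "visebase",at("top",(268.3,188),.02))
print("knob",at("top",(226,184.5),.159),"side stone",at("side",(279.5,217.5),.128))
for P in((.215,-.5,.25),(.45,-.2,.25),(.55,.1,.22),(.555,.21,.169)): print(P,shift(P))
E
```

```text
lens [ 0.5946 -0.1684  0.007 ] end [ 0.482  -0.2083  0.007 ] 0.11940449751752392 yaw 19.49455857436036 grip [ 0.5239 -0.1934  0.007 ] stone [0.5624 0.1745 0.128 ] visebase [0.5613 0.1724 0.02  ]
knob [0.5566 0.2663 0.159 ] side stone [0.5627 0.1757 0.128 ]
(0.215, -0.5, 0.25) [  4.47 -13.26  -0.17]
(0.45, -0.2, 0.25) [ 36.3  -34.23  -0.17]
(0.55, 0.1, 0.22) [ 55.32 -59.48   2.83]
(0.555, 0.21, 0.169) [ 59.3  -69.75   7.93]
```

carry_out([
  [[0, 0, 0], [1.5, -5, 0], 0],
  [[0, 0, 0], [4, -10, 0], 0],
  [[0, 0, 4], [8, -13.5, 0], 0],
  [[0, 0, 8], [12.5, -17, 0], 0],
  [[0, 0, 12], [17, -20, 0], 0],
], newtons=60)

```text
t: 1.92
eef_pos: [0.313, -0.3947, 0.2487]
tool_rot: [0.0, 0.998, 0.056, 0.0]
contact_force: [0.7, -0.6, -0.1]
gripper_width: 0.0
```

Run:
```python
from h import *
o=bot.get_obs();print(o["t"],o["eef_pos"],tool(o)[1].apply([1,0,0]),o["gripper_width"])
for P in((.45,-.2,.25),(.53,.0,.25),(.55,.1,.22),(.555,.21,.169)): print(P,shift(P,o))
```

```text
1.925 [ 0.31299826 -0.39466627  0.24867094] [9.93767762e-01 1.11469049e-01 5.34983463e-04] 0.0003014505600558303
(0.45, -0.2, 0.25) [ 15.78 -17.82  -0.14]
(0.53, 0.0, 0.25) [ 25.96 -36.8   -0.14]
(0.55, 0.1, 0.22) [ 29.06 -46.52   2.85]
(0.555, 0.21, 0.169) [ 30.79 -57.4    7.95]
```

carry_out([
  [[0, 0, 2], [4, -4.5, 0], 0],
  [[0, 0, 4.5], [8, -9, 0], 0],
  [[0, 0, 4.5], [12, -13.5, 0], 0],
  [[0, 0, 4.5], [16, -18, 0], 0],
  [[0, 0, 4.5], [18.5, -23, 0], 0],
])

```text
t: 2.55
eef_pos: [0.4715, -0.1448, 0.2487]
tool_rot: [0.0, 1.0, 0.018, 0.001]
contact_force: [0.8, 0.2, -0.0]
gripper_width: 0.005
```

Run:
```python
from h import *
o=bot.get_obs();print(o["t"],o["eef_pos"],tool(o)[1].apply([1,0,0]),o["gripper_width"])
for P in((.53,.0,.25),(.55,.1,.22),(.555,.21,.169)): print(P,shift(P,o))
```

```text
2.55 [ 0.47148744 -0.14481936  0.24871784] [0.99934776 0.03607619 0.00160045] 0.005043253775339851
(0.53, 0.0, 0.25) [  6.37 -14.26  -0.12]
(0.55, 0.1, 0.22) [  8.72 -24.18   2.88]
(0.555, 0.21, 0.169) [  9.61 -35.16   7.98]
```

carry_out([
  [[0, 0, 0], [2.5, -5.5, 0], 0],
  [[0, 0, 0], [5, -11, 0], 0],
  [[0, 0, 0], [7, -17, 0], 0],
  [[0, 0, 0], [8.5, -23, 1], 0],
  [[0, 0, 0], [9.3, -28.5, 2], 0],
])

```text
t: 3.18
eef_pos: [0.5533, 0.1437, 0.2284]
tool_rot: [-0.0, 1.0, 0.018, 0.001]
contact_force: [0.9, -0.9, -0.1]
gripper_width: -0.002
```

carry_out([
  [[0, 0, 0], [0.2, -3, 1], 0],
  [[0, 0, 0], [0.3, -5.5, 2.5], 0],
  [[0, 0, 0], [0.3, -6, 5], 0],
  [[0, 0, 0], [0.3, -6.2, 6], 0],
  [[0, 0, 0], [0.3, -6.2, 6], 0],
])

```text
t: 3.8
eef_pos: [0.5532, 0.203, 0.1679]
tool_rot: [0.0, 1.0, 0.018, -0.001]
contact_force: [-0.1, 0.3, 1.1]
gripper_width: -0.001
```

Run:
```python
from h import *
o=bot.get_obs();print(o["t"],o["eef_pos"],tool(o)[1].apply([1,0,0]),o["gripper_width"])
a=bot.read_camera("top")[90:240,150:350,::-1];b=bot.read_camera("side")[150:300,160:360,::-1]
cv2.imwrite("pics/p3.png",cv2.resize(np.vstack([a,b]),None,fx=2,fy=2,interpolation=cv2.INTER_CUBIC))
```

```text
3.8 [0.55320013 0.20303652 0.1679022 ] [ 0.99937442  0.03535028 -0.00105958] -0.0009881535307435557
```

View pics/p3.png

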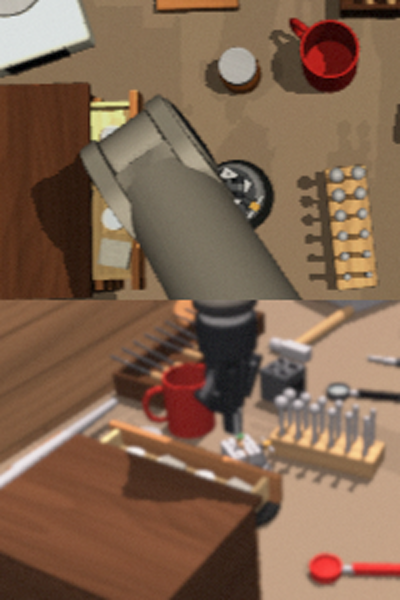

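carry_out([
  [[0, 0, 0], [0, -1.5, 0], 0],
  [[0, 0, 0], [0, -3, 0], 0],
  [[0, 0, 0], [0, -4, 0], 0],
  [[0, 0, 0], [0, -5, 0], 0],
  [[0, 0, 0], [0, -6, 0], 0],
])

```text
t: 4.53
eef_pos: [0.5511, 0.2639, 0.1682]
tool_rot: [0.0, 1.0, 0.018, -0.0]
contact_force: [-0.5, -0.9, 1.1]
gripper_width: 0.002
```

carry_out([
  [[0, 0, 0], [0, -1, 0], 0],
  [[0, 0, 0], [0, -2, 0], 0],
  [[0, 0, 0], [0, -2.6, 0], 0],
  [[0, 0, 0], [0, -3.2, 0], 0],
  [[0, 0, 0], [0, -3.6, 0], 0],
])

```text
t: 5.15
eef_pos: [0.5501, 0.2966, 0.168]
tool_rot: [0.003, 1.0, 0.017, -0.001]
contact_force: [-3.6, -11.9, 7.0]
gripper_width: -0.0
```

carry_out([
  [[0, 0, 0], [0, -0.2, 0], 0],
  [[0, 0, 0], [0, -0.2, 0], 0],
])

```text
t: 5.4
eef_pos: [0.5501, 0.2967, 0.168]
tool_rot: [0.004, 1.0, 0.016, -0.001]
contact_force: [-3.5, -11.0, 6.9]
gripper_width: 0.001
```

Run:
```python
from h import *
o=bot.get_obs();print(o["t"],o["eef_pos"],o["contact_force"])
a=bot.read_camera("top")[110:250,150:290,::-1];b=bot.read_camera("side")[190:330,190:330,::-1]
cv2.imwrite("pics/p4.png",cv2.resize(np.hstack([a,b]),None,fx=2.8,fy=2.8,interpolation=cv2.INTER_CUBIC))
```

```text
5.4 [0.55006205 0.29671918 0.16800853] [ -3.46778781 -11.01658917   6.85559456]
```

View pics/p4.png

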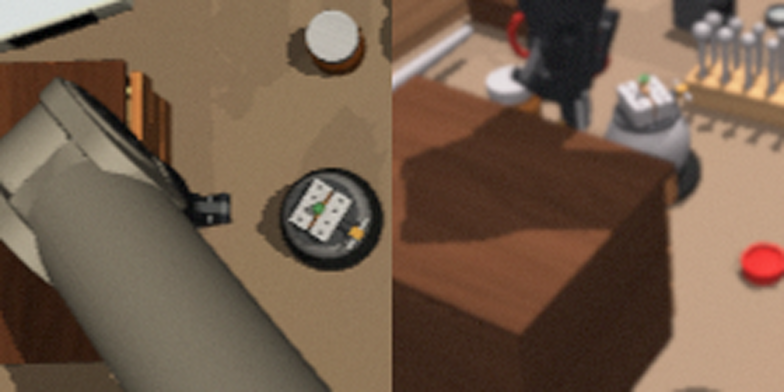

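carry_out([
  [[0, 0, 0], [0, 1.5, 0], 0],
  [[8, 0, 0], [0, 3, 0], 0],
  [[16, 0, 0], [0, 3.5, 0], 0],
  [[25, 0, 0], [0, 3.5, 0], 0],
  [[25, 0, 0], [0, 3.5, 0], 0],
])

```text
t: 6.12
eef_pos: [0.553, 0.2608, 0.1667]
tool_rot: [-0.216, 0.976, 0.013, -0.004]
contact_force: [-0.2, 0.1, 0.7]
gripper_width: -0.004
```

Run:
```python
from h import *
o=bot.get_obs();print(o["t"],o["eef_pos"],o["contact_force"],tool(o)[1].as_matrix().round(3))
print(shift([.552,.29,.168]),shift([.552,.31,.168]))
a=bot.read_camera("top")[110:250,150:290,::-1];b=bot.read_camera("side")[190:330,190:330,::-1]
cv2.imwrite("pics/p5.png",cv2.resize(np.hstack([a,b]),None,fx=2.8,fy=2.8,interpolation=cv2.INTER_CUBIC))
```

```text
6.125 [0.5529852  0.26076548 0.16672354] [-0.17615116  0.06214603  0.65479891] [[ 1.     0.023 -0.013]
 [ 0.026 -0.906  0.421]
 [-0.002 -0.422 -0.907]]
[-0.02 -2.71  1.12] [ 0.03 -4.52  1.96]
```

View pics/p5.png

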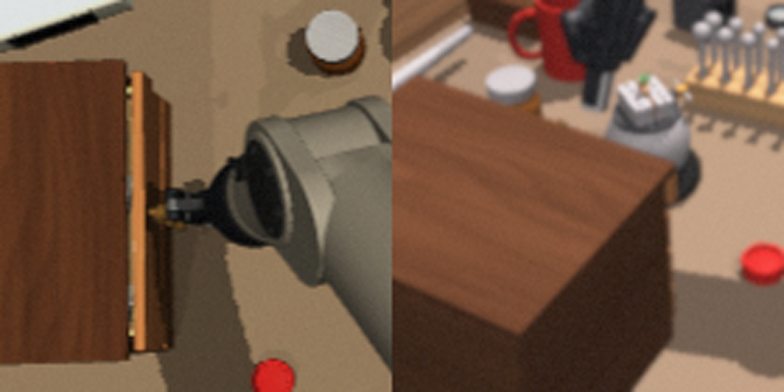

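carry_out([
  [[0, 0, 0], [-0.2, -1.36, 0.6], 0],
  [[0, 0, 0], [-0.2, -2.5, 1.15], 0],
  [[0, 0, 0], [-0.2, -3.0, 1.4], 0],
  [[0, 0, 0], [-0.2, -3.5, 1.6], 0],
  [[0, 0, 0], [-0.2, -3.9, 1.8], 0],
])

```text
t: 6.85
eef_pos: [0.5473, 0.3078, 0.1679]
tool_rot: [-0.215, 0.977, 0.018, -0.004]
contact_force: [-5.1, -20.5, 13.0]
gripper_width: 0.001
```

carry_out([
  [[0, 0, 0], [0, -0.3, 0.15], 0],
  [[0, 0, 0], [0, -0.6, 0.3], 0],
  [[0, 0, 0], [0, -0.6, 0.3], 0],
])

```text
t: 7.22
eef_pos: [0.5477, 0.3084, 0.1673]
tool_rot: [-0.211, 0.977, 0.015, -0.005]
contact_force: [-9.9, -33.7, 23.7]
gripper_width: 0.001
```

carry_out([
  [[0, 0, 0], [0, 1.5, -0.7], 0],
  [[0, 0, 0], [0, 3, -1.4], 0],
  [[0, 0, 0], [0, 4.5, -2.1], 0],
  [[0, 0, 0], [0, 4.5, -2.1], 0],
])

```text
t: 7.72
eef_pos: [0.5496, 0.265, 0.1679]
tool_rot: [-0.216, 0.976, 0.016, -0.004]
contact_force: [-0.0, 0.4, 0.3]
gripper_width: 0.0
```

Run:
```python
from h import *
o=bot.get_obs();print(o["t"],o["eef_pos"],o["contact_force"])
a=bot.read_camera("top")[110:250,150:290,::-1];b=bot.read_camera("side")[190:330,190:330,::-1]
cv2.imwrite("pics/p6.png",cv2.resize(np.hstack([a,b]),None,fx=2.8,fy=2.8,interpolation=cv2.INTER_CUBIC))
```

```text
7.725 [0.5496069  0.2649585  0.16790461] [-0.01148814  0.37059988  0.34460532]
```

View pics/p6.png

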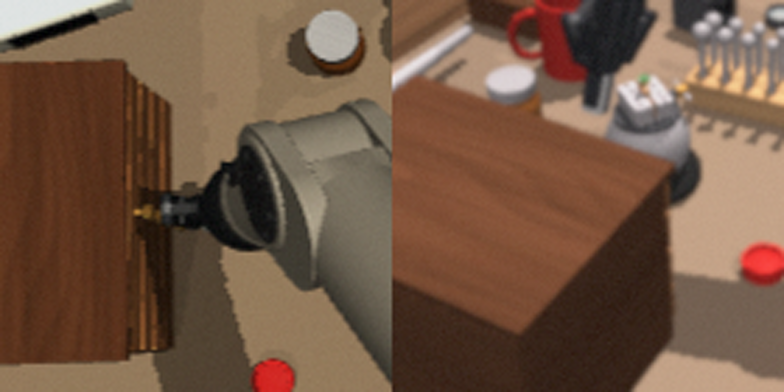

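```bash
cat >> h.py <<'E'
def down(yaw):
    c,s=np.cos(np.radians(yaw)),np.sin(np.radians(yaw)); return R.from_matrix([[c,s,0],[s,-c,0],[0,0,-1]])
def plan(yaw,Ps):
    o=bot.get_obs();p,r=tool(o); np.set_printoptions(precision=3,suppress=True)
    print(o["t"],p,o["contact_force"],"turn",np.degrees((r.inv()*down(yaw)).as_rotvec()))
    for P in Ps: print(P,shift(P,o))
E
python3 - <<'E'
from h import *
plan(19.5,[(.55,.22,.21),(.545,.12,.25),(.54,0,.25),(.53,-.1,.25),(.524,-.193,.2),(.524,-.193,.08)])
E
```

```text
7.825 [0.549 0.267 0.168] [-0.029 -0.947 -0.557] turn [-24.842  -3.807 -17.175]
(0.55, 0.22, 0.21) [-0.08  2.48 -5.76]
(0.545, 0.12, 0.25) [ -0.94   9.83 -13.6 ]
(0.54, 0, 0.25) [ -1.86  20.68 -18.67]
(0.53, -0.1, 0.25) [ -3.22  29.7  -22.88]
(0.524, -0.193, 0.2) [ -4.15  40.22 -22.28]
(0.524, -0.193, 0.08) [ -4.15  45.3  -11.4 ]
```

carry_out([
  [[0, 0, 0], [-0.1, 2.4, -5.6], 0],
  [[-7, -1.1, -4.8], [-0.5, 6.2, -9.7], 0],
  [[-14, -2.1, -9.7], [-0.9, 9.8, -13.6], 0],
  [[-20, -3.1, -13.8], [-1.4, 15.2, -16.1], 0],
  [[-24.8, -3.8, -17.2], [-1.9, 20.7, -18.7], 4],
])

```text
t: 8.45
eef_pos: [0.5401, -0.0004, 0.2512]
tool_rot: [0.001, 0.985, 0.172, 0.001]
contact_force: [0.6, 0.3, -0.4]
gripper_width: 0.202
```

Run:
```python
from h import *
plan(19.5,[(.53,-.1,.25),(.524,-.193,.2),(.524,-.193,.08)])
```

```text
8.45 [ 0.54  -0.     0.251] [ 0.585  0.286 -0.366] turn [ 0.161 -0.084  0.334]
(0.53, -0.1, 0.25) [-4.32  9.02  0.14]
(0.524, -0.193, 0.2) [-8.05 17.55  5.16]
(0.524, -0.193, 0.08) [-8.07 17.52 17.16]
```

Path is clear; going over the loupe, opening 4.5 cm, then a look.

carry_out([
  [[0, 0, 0], [-2.3, 5, 0], 4.5],
  [[0, 0, 0], [-4.8, 10, 0.2], 4.5],
  [[0, 0, 0], [-7, 15, 1], 4.5],
  [[0, 0, 0], [-8, 17.5, 5], 4.5],
  [[0, 0, 0], [-8.1, 17.5, 10.5], 4.5],
])

```text
t: 9.07
eef_pos: [0.5232, -0.1953, 0.1453]
tool_rot: [0.001, 0.986, 0.168, 0.002]
contact_force: [0.5, 0.1, -0.3]
gripper_width: 0.522
```

Run:
```python
from h import *
plan(19.5,[(.524,-.193,.08),(.524,-.193,.021)])
a=bot.read_camera("top")[150:250,340:440,::-1];b=bot.read_camera("side")[150:250,300:400,::-1]
cv2.imwrite("pics/p7.png",cv2.resize(np.hstack([a,b]),None,fx=4,fy=4,interpolation=cv2.INTER_CUBIC))
m=bot.read_camera("side")
print([proj("side",p) for p in((.5946,-.1684,.014),(.5239,-.1934,.014),(.482,-.2083,.014),(.524,-.193,.12))])
```

```text
9.075 [ 0.523 -0.195  0.145] [ 0.513  0.104 -0.301] turn [ 0.18  -0.2   -0.185]
(0.524, -0.193, 0.08) [ 0.13 -0.21  6.53]
(0.524, -0.193, 0.021) [ 0.11 -0.23 12.43]
[array([328.459, 193.939]), array([349.277, 195.888]), array([361.796, 197.048]), array([350.483, 169.454])]
```

View pics/p7.png

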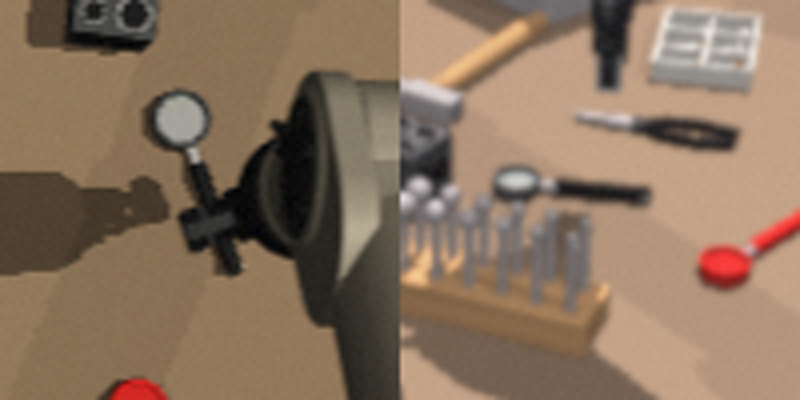

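carry_out([
  [[0, 0, 0], [0.1, -0.2, 4.5], 4.5],
  [[0, 0, 0], [0.1, -0.2, 8.5], 4.5],
  [[0, 0, 0], [0.1, -0.2, 11], 4.5],
  [[0, 0, 0], [0.1, -0.2, 12.3], 4.5],
  [[0, 0, 0], [0.1, -0.2, 12.4], 4.5],
])

```text
t: 9.85
eef_pos: [0.5234, -0.19, 0.0223]
tool_rot: [0.0, 0.985, 0.17, 0.001]
contact_force: [0.3, -0.4, 0.6]
gripper_width: 0.527
```

carry_out([
  [[0, 0, 0], [0, 0, 0], 0.5],
  [[0, 0, 0], [0, 0, 0], 0.5],
  [[0, 0, 0], [0, 0, 0], 0.5],
  [[0, 0, 0], [0, 0, 0], 0.5],
  [[0, 0, 0], [0, 0, 0], 0.5],
], newtons=60)

```text
t: 10.48
eef_pos: [0.5232, -0.1908, 0.0228]
tool_rot: [0.001, 0.986, 0.169, 0.001]
contact_force: [-0.4, -0.3, 6.4]
gripper_width: 0.117
```

carry_out([
  [[0, 0, 0], [0, 0, 0], 0.5],
  [[0, 0, 0], [0, 0, -1], 0.5],
  [[0, 0, 0], [0, 0, -3.5], 0.5],
  [[0, 0, 0], [0, 0, -7], 0.5],
  [[0, 0, 0], [0, 0, -10.5], 0.5],
])

```text
t: 11.1
eef_pos: [0.5219, -0.1904, 0.128]
tool_rot: [-0.0, 0.986, 0.17, 0.0]
contact_force: [0.0, -0.4, -0.8]
gripper_width: 0.117
```

Run:
```python
from h import *
plan(19.5,[(.524,-.193,.2)])
a=bot.read_camera("top")[150:250,340:440,::-1];b=bot.read_camera("side")[120:220,300:400,::-1]
cv2.imwrite("pics/p8.png",cv2.resize(np.hstack([a,b]),None,fx=4,fy=4,interpolation=cv2.INTER_CUBIC))
```

```text
11.1 [ 0.522 -0.19   0.128] [ 0.014 -0.43  -0.77 ] turn [-0.001 -0.019  0.032]
(0.524, -0.193, 0.2) [ 0.11  0.31 -7.2 ]
```

View pics/p8.png

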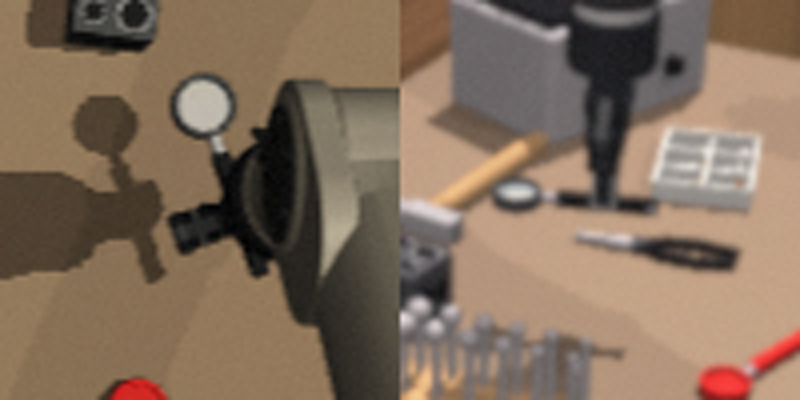

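Run:
```python
from h import *
print(at("top",(390.6,175.9),.112),at("side",(429.2,168.5) if 0 else (329.2,168.5),.112))
plan(19.5,[(.522,-.19,.22),(.507,0,.235),(.491,.151,.235),(.491,.151,.2)])
```

```text
[ 0.59180201 -0.16646449  0.112     ] [ 0.59775742 -0.17682094  0.112     ]
11.2 [ 0.525 -0.191  0.131] [ 0.966 -0.306  0.021] turn [ 0.26  -0.345  0.02 ]
(0.522, -0.19, 0.22) [-0.16 -0.15 -8.93]
(0.507, 0, 0.235) [  4.78 -18.55 -10.48]
(0.491, 0.151, 0.235) [  8.32 -33.31 -10.52]
(0.491, 0.151, 0.2) [  8.3  -33.33  -7.02]
```

carry_out([
  [[0, 0, 0], [0, 0, -5], 0.5],
  [[0, 0, 0], [0.3, -1.5, -9.5], 0.5],
  [[0, 0, 0], [1.7, -6.5, -10.5], 0.5],
  [[0, 0, 0], [3, -12, -10.5], 0.5],
  [[0, 0, 0], [4.6, -17.5, -10.5], 0.5],
])

```text
t: 11.82
eef_pos: [0.5061, -0.0089, 0.2314]
tool_rot: [0.0, 0.986, 0.169, 0.0]
contact_force: [0.2, 0.5, -0.3]
gripper_width: 0.119
```

carry_out([
  [[0, 0, 0], [1.2, -5, 0], 0.5],
  [[0, 0, 0], [2.4, -10, 0], 0.5],
  [[0, 0, 0], [3.2, -13.3, 0], 0.5],
  [[0, 0, 0], [3.6, -15.5, 0], 0.5],
  [[0, 0, 0], [3.6, -15.5, 0], 0.5],
])

```text
t: 12.45
eef_pos: [0.4882, 0.1497, 0.2312]
tool_rot: [-0.0, 0.985, 0.171, -0.0]
contact_force: [-0.4, 0.5, -1.1]
gripper_width: 0.119
```

carry_out([
  [[0, 0, 0], [0, 0, 0], 0.5],
  [[0, 0, 0], [0, 0, 1.5], 0.5],
  [[0, 0, 0], [0, 0, 3], 0.5],
  [[0, 0, 0], [0, 0, 3], 0.5],
  [[0, 0, 0], [0, 0, 3], 0.5],
])

```text
t: 13.08
eef_pos: [0.4891, 0.1479, 0.2012]
tool_rot: [-0.0, 0.986, 0.17, -0.0]
contact_force: [0.0, -1.0, -0.6]
gripper_width: 0.119
```

Run:
```python
from h import *
plan(19.5,[(.491,.151,.174)])
for c in("top","side"):
    m=bot.read_camera(c); cv2.imwrite(f"pics/f_{c}.png",m[:,:,::-1])
    print(c,proj(c,(.5625,.175,.128)),proj(c,(.5625,.175,.184)))
a=cv2.imread("pics/f_top.png")[140:240,210:310];b=cv2.imread("pics/f_side.png")[150:250,240:340]
cv2.imwrite("pics/p9.png",cv2.resize(np.hstack([a,b]),None,fx=4,fy=4,interpolation=cv2.INTER_CUBIC))
```

```text
13.075 [0.489 0.148 0.201] [ 0.026 -0.952 -0.567] turn [-0.014  0.006  0.025]
(0.491, 0.151, 0.174) [ 0.28 -0.23  2.72]
top [263.052 183.968] [260.445 181.815]
side [279.71  217.404] [278.633 200.161]
```

View pics/p9.png

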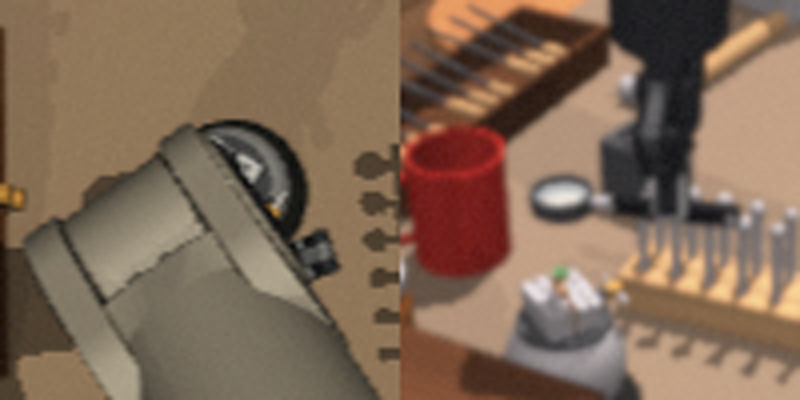

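Run:
```python
from h import *
np.set_printoptions(precision=4,suppress=True)
def tri(a,b):
    (p,d),(q,e)=ray("top",a),ray("side",b)
    s=np.linalg.lstsq(np.c_[d,-e],q-p,rcond=None)[0]; A,B=p+d*s[0],q+e*s[1]; return (A+B)/2,A-B
print("lens at lift tri",tri((390.3,175.6),(329.2,168.3)),"TCP .5235 -.1905 .1295")
p,r=tool()
u=np.array([np.cos(np.radians(19.5)),np.sin(np.radians(19.5)),0])
for dz in(.0158,):
    l=p+u*.075-[0,0,dz]; e=l-u*.121
    print("model lens",l,proj("side",l),"end",proj("side",e),"seen 280.4,199.1 / 323.4,202.8")
print("side lens at z",[at("side",(280.4,199.1),z) for z in(.18,.185,.19)])
print("end",[at("side",(323.4,202.8),z) for z in(.18,.185,.19)], e)
```

```text
lens at lift tri (array([ 0.5914, -0.1643,  0.12  ]), array([0.0005, 0.0002, 0.    ])) TCP .5235 -.1905 .1295
model lens [0.5601 0.1732 0.1859] [279.7221 199.4948] end [324.3036 203.8479] seen 280.4,199.1 / 323.4,202.8
side lens at z [array([0.5653, 0.163 , 0.18  ]), array([0.5605, 0.1695, 0.185 ]), array([0.5557, 0.176 , 0.19  ])]
end [array([0.4551, 0.1214, 0.18  ]), array([0.4513, 0.1283, 0.185 ]), array([0.4475, 0.1352, 0.19  ])] [0.4461 0.1328 0.1859]
```

carry_out([
  [[0, 0, 0], [0.3, -0.1, 0.8], 0.5],
  [[0, 0, 0], [0.3, -0.1, 1.6], 0.5],
  [[0, 0, 0], [0.3, -0.1, 2.4], 0.5],
  [[0, 0, 0], [0.3, -0.1, 2.8], 0.5],
  [[0, 0, 0], [0.3, -0.1, 2.8], 0.5],
])

```text
t: 13.8
eef_pos: [0.4914, 0.1498, 0.1729]
tool_rot: [-0.0, 0.986, 0.17, -0.0]
contact_force: [-0.2, 0.0, -0.1]
gripper_width: 0.119
```

carry_out([
  [[0, 0, 0], [0, 0, 0], 0.5],
  [[0, 0, 0], [0, 0, 0], 0.5],
  [[0, 0, 0], [0, 0, 0], 0.5],
  [[0, 0, 0], [0, 0, 0], 0.5],
])

```text
t: 14.3
eef_pos: [0.4916, 0.1499, 0.1734]
tool_rot: [-0.0, 0.986, 0.17, 0.0]
contact_force: [0.1, -0.3, -0.8]
gripper_width: 0.122
```

Run:
```python
from h import *
plan(19.5,[])
for c in("top","side"):
    m=bot.read_camera(c); cv2.imwrite(f"pics/g_{c}.png",m[:,:,::-1])
print("target lens px",proj("side",(.5625,.175,.158)),[proj("side",(.5625,.175,z)) for z in (.148,.168)])
a=cv2.imread("pics/g_top.png")[120:245,150:275];b=cv2.imread("pics/g_side.png")[170:250,245:325]
cv2.imwrite("pics/p10.png",np.hstack([cv2.resize(x,(400,400),interpolation=cv2.INTER_CUBIC) for x in(a,b)]))
```

```text
14.3 [0.492 0.15  0.173] [ 0.099 -0.27  -0.811] turn [ 0.002 -0.022  0.023]
target lens px [279.14  208.285] [array([279.332, 211.355]), array([278.947, 205.185])]
```

View pics/p10.png

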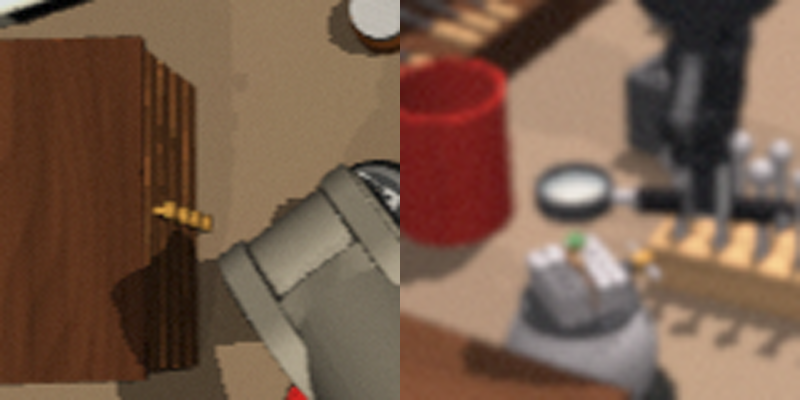

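```bash
python3 -c "
from station import bot
print(bot.hand_in())"
```

```text
the job is handed in; nothing more can be done
None
```

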